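# Scoop the caster balls out of the swarf tray with a wire scoop

### The job

Press the blue lid of the white parts box down at its yellow spot until its catch lets go and it springs open. Then take the wire scoop by its handle, scoop the three orange balls out of the tray in one scoopful, letting all the small metal slugs drop through the wires and stay in the tray, and tip the balls into the box; no finger may touch a ball. Finally stand the scoop upright on the middle of its black mat, leaving the lid open and everything else on the bench where it is, neither shifted nor bumped.

Things in the scene. Friction and masses are not known exactly. Their poses are not given: they have to be found in the camera images.
- tray: Fixed dark steel tray, open on top: outside 245 (x) x 98 (y) x 40 mm, walls and floor 5 mm. Origin: centre of the underside, z up. A bar across it, face at x = 98 mm, from 13 mm above the floor up to the rim, stops balls; slugs pass under it into a 19 mm deep pocket. Balls and slugs start beyond x = -13 mm; the -x end (x = -117 to -15) is bare: set the scoop down there and push it to the bar.
- ball0: Slippery orange plastic ball, origin at its centre, 30 mm in diameter, 30 g, that rolls freely on the tray floor at the start.
- ball1: Slippery orange plastic ball, origin at its centre, 30 mm in diameter, 30 g, that rolls freely on the tray floor at the start.
- ball2: Slippery orange plastic ball, origin at its centre, 30 mm in diameter, 30 g, that rolls freely on the tray floor at the start.
- slug0: Small metal slug (undersized offcut), a cylinder 10 mm in diameter and 9 mm high, 10 g, loose in the tray. Origin at the centre of its underside as it stands at the start. It fits through the 17 mm gaps of the scoop.
- slug1: Small metal slug (undersized offcut), a cylinder 10 mm in diameter and 9 mm high, 10 g, loose in the tray. Origin at the centre of its underside as it stands at the start. It fits through the 17 mm gaps of the scoop.
- slug2: Small metal slug (undersized offcut), a cylinder 10 mm in diameter and 9 mm high, 10 g, loose in the tray. Origin at the centre of its underside as it stands at the start. It fits through the 17 mm gaps of the scoop.
- slug3: Small metal slug (undersized offcut), a cylinder 10 mm in diameter and 9 mm high, 10 g, loose in the tray. Origin at the centre of its underside as it stands at the start. It fits through the 17 mm gaps of the scoop.
- slug4: Small metal slug (undersized offcut), a cylinder 10 mm in diameter and 9 mm high, 10 g, loose in the tray. Origin at the centre of its underside as it stands at the start. It fits through the 17 mm gaps of the scoop.
- scoop: Loose steel wire scoop, about 160 g. Origin: centre of its underside; x to its open nose, z up. Floor: four 5 mm thick wires along x at y = -33, -11, 11, 33 mm, x = -47.5 to 47.5 mm, gaps 17 mm. Rear (x = -45) closed by upright wires. Side rails 28 mm high, rising to 40 mm at the nose; 78 mm wide over all. Roof plate 40 to 45 mm high over x = -47 to -3 mm. Starts upright on the mat.
- scoop_grip (a point): On the axis of the scoop's blue handle, an upright square post 22 x 22 mm at scoop x = -20 mm, y = 0, from 45 to 116 mm above the underside. This point is 96 mm above the underside, 20 mm below the top of the handle; axes as scoop. Can be gripped from above on either pair of faces.
- scoop_nose (a point): Front tip of the scoop's floor, mid-width, 2.5 mm above the underside; axes as scoop. The nose has no lip: balls slide in over it and rest on two wires; tilt it nose up to keep them in, nose down to let them roll out.
- mat: Fixed black rubber mat, 180 (x) x 160 (y) x 3 mm, where the scoop stands. Origin at the centre of its underside. It lies left or right of the tray, the box on the other side.
- box: Fixed white parts box, outside 130 x 130 x 70 mm high, walls and floor 5 mm thick. Origin at the centre of its underside, z up; the lid is hinged on its +x side and the yellow spot is at its -x side.
- lid_pad (a point): Middle of the 22 mm yellow spot on top of the blue lid, 103 mm from the hinge axis, 21 mm from the box's -x outer face. Shut, the lid lies between the box walls, flush with the rim (70 mm). Pressed about 5 mm down there with 2 to 5 N the catch lets go; it stops about 8 mm down. When released a spring swings it up within 2 s and it stays open.
- lid (a joint): Angle of the blue lid (117 x 117 x 6 mm, hinge axis along the box's y at x = +59 mm, 67 mm above the box's underside): about 0 shut and caught, negative when pressed in (to -0.075), 1.75 rad fully open, standing upright and leaning slightly outward over the box's +x side, about 183 mm high.
- camstand: Fixed camera on an aluminium post, 0.31 m high, on a 50 mm square foot; head 45 mm wide with a lens of 26 mm diameter reaching 45 mm towards -x from its axis. Origin under its foot. It stands beside the far half of the tray, left or right, the stop button on the other side. Do not bump it.
- estop: Fixed yellow box 50 x 50 x 45 mm with a red stop button on top, 72 mm high in all. Origin at the centre of its underside. Do not bump it.
- heatsink: Loose finned aluminium heat sink, 60 x 45 x 26 mm. Bystander.
- clamp: Loose orange spring clamp, 70 x 22 x 30 mm. Bystander.
- jar: Loose amber jar, 48 mm in diameter, 70 mm high. Bystander.
- tape: Loose roll of yellow tape, 84 mm in diameter, 22 mm high. Bystander.
- driver: Loose screwdriver with a red handle, lying. Bystander.
Mind the look-alikes: they are no part of the job. There is more than one size of the box; the one meant has the size given above.

How it is judged:
By the outcome, as a careful person would: the job done as asked, in the order asked, and still so for the second after the job is handed in, with the robot touching nothing.
It also fails if it takes over 72 s, if anything falls off the work surface, if the arm or the gripper's body presses on something with over 40 N, if the wrist force passes 120 N, or if a joint passes its speed limit or range.

### The arm

A 6-joint arm with a two-finger parallel gripper is mounted at the origin on the work surface. World frame = base frame: x ahead of the robot, y to its left, z up, the work surface at z = 0. Lengths are in mm, angles in rad, forces in N, time in s.
With the tool pointing down it reaches from about 250 to 800 mm from the base axis. Payload 3.9 kg.
Tool frame: the origin (TCP) lies at the very end of the fingers, on their centre line; the grasp point (between the pads) lies 19 mm behind it (ctrl.pinch_z is the distance from the TCP to the grasp point, in mm); z points along the fingers, y is the line along which they close (so a half turn about z gives the same grasp; the last joint's range is limited). The gripper opens to 85 mm and grips with 20 to 120 N. Pads are 22 mm wide; open, the fingers measure 114 mm over their backs; the gripper's body (76 mm by 85 mm) begins 54 mm behind the grasp point. The pads swing forward as they close: fully open they stand 13 mm farther back than shut.
Start: joints at [-1.333, 0.26, -0.138, 1.173, 0, 1.571], TCP at [123.668, -510.217, 231.304] pointing down, gripper open.
Joint ranges: [-2.78, 2.78], [-0.83, 1.72], [-1.28, 1.37], [-1.9, 2.12], [-1.57, 1.48], [-3.14, 3.14]. Speed limits (rad/s): [2.57, 2.57, 3.14, 3.14, 3.14, 3.14].

### API

Orientations are given as a rotation vector (axis times angle).
In Python, from rig import sensors, optics, ctrl, finder gives the robot as it stands.
- The arm moves only by the tool carry_out, never from a script. Its argument "plan" is a list of rows, each a list of 3 entries, a list of its own where there are three numbers: the opening, from -1 (shut) to 1 (fully open), then the shift along the tool's x, y, z in m, then the turn, a rotation vector about the tool's x, y, z in rad. In form: [[jaw, [x, y, z], [wx, wy, wz]], ...]. A call has 1 to 20 rows; each row shifts and turns the commanded pose from where the row before left it, along the tool's axes as they then stand; what a row does not reach is not made up. A row lasts 1/8 s, in which the tool goes at most 62.5 mm and 10.7 degrees, less where a joint would pass 70% of its speed; a pose out of reach is approached as far as the arm can. A call is refused whole if a number of a shift passes 0.0625 or a number of a turn 0.188, either way. A call with a gripper value outside its range is refused whole. The fingers move at their own pace and stop on an object; "grip_force" is the grip in N (left out, the last holds). Time passes only in rows, so rows that do not move let the fingers close. It gives the time, the measured TCP pose, the force, the opening and the grip force at its end, in the units of the state.
- sensors.get_obs(): the state, without advancing time (a new reading comes with each control period).
- optics.capture(name): name is "side" or "top" or "wrist"; returns a dict with "img" (480x640x3 uint8, red, green, blue), "mtx" (3x3 intrinsics, pixels), "extrinsics" (4x4, takes a point from world to camera coordinates); the wrist camera has in their place "tool_from_camera" (4x4, takes a point from camera to tool coordinates, whose origin is the TCP and whose axes are the flange's). Camera axes: x right, y down, z forward; pixel columns grow to the right and rows downward; lengths in mm; the calibration is good to about 2 mm. A picture is of the moment at which its call begins: read the wrist's pose just before it. There is no depth.
- ctrl.close_job(): hands the job in; it is judged then, once.
Trained networks look in the newest picture that a camera, given by its name, has taken for a name from the list of things; names that differ only in an ending like _2 or _b are one class to them, and where a whole thing is asked for, a point or a joint stands for the part that bears it (a point fixed in the world has none). Each returns a list of dicts, best first, with "score" (0 to 1); they miss things now and then, are a little off and sometimes report something else, mostly with a low value. They report only what shows in the picture. A call takes as long as a camera call. They do not tell look-alikes from the thing itself.
- finder.search_frame(camera, name): "centre" ([x, y, z] in mm, in the coordinates of the camera as it stood for that picture, good to about 4 mm: the middle of the surface that is visible of it).
- finder.spot_point(camera, name): "centre" ([x, y, z] in mm, in the coordinates of the camera as it stood for that picture, good to about 4 mm: a listed point, or the origin of a listed thing).
The state is a dict: "clock": time; "qpos": joint angles; "qvel": joint speeds; "tau": joint torques, N m; "ee_pos": TCP position; "orientation": TCP orientation; "ft_force": force on the tool from outside, world axes, zero at the start; "moment": the same for the moment, N m; "width": opening from 0.0 (shut) to 1.0 (fully open); "finger_force": force on a finger pad.
Only numpy, scipy, OpenCV 4.12 (cv2) and the standard library are available. Lean on these libraries where they do the work, as an engineer would, in place of code of your own. Each camera call takes 0.05 s, during which the arm holds its last target. There are 200 camera calls.

## Working session

There is one attempt and no reset: what is moved stays moved. The work goes in short steps, Python scripts to look and compute and a tool call to move; the robot and the scene stay as the last step left them, time stands still between calls to the robot, and variables do not carry over. Pictures are saved under pics/ and viewed, at most 10 in all, crops included, and the job is handed in when it is done.

Besides the shell and the picture viewer there is one more tool, called after "Request:" as a command line: name --argument value ..., lists and objects as JSON in quotes. carry_out: Moves the arm, as the interface text tells. Its arguments: {"type":"object","properties":{"plan":{"type":"array","items":{"type":"array"}},"grip_force":{"type":"number"}},"required":["plan"]}

```bash
ls; mkdir -p pics
cat > h.py <<'E'
import numpy as np, cv2
from rig import sensors, optics, ctrl, finder
from scipy.spatial.transform import Rotation as R
def cap(n):
    o=sensors.get_obs(); c=optics.capture(n)
    if n=="wrist":
        T=np.eye(4);T[:3,:3]=R.from_rotvec(o["orientation"]).as_matrix();T[:3,3]=o["ee_pos"]
        W=T@np.array(c["tool_from_camera"])
    else: W=np.linalg.inv(np.array(c["extrinsics"]))
    return c,W
def save(c,f): cv2.imwrite(f,c["img"][:,:,::-1])
def tw(W,p): return (W@np.r_[p,1])[:3]
def find(cam,W,names,k=3):
    for n in names:
        for r in finder.spot_point(cam,n)[:k]: print(cam,n,round(r["score"],2),tw(W,r["centre"]).round(0))
def px(c,W,p):
    q=np.linalg.inv(W)@np.r_[p,1]; q=np.array(c["mtx"])@q[:3]; return (q[:2]/q[2]).round(0)
E
python3 - <<'E'
from h import *
o=sensors.get_obs();print(o)
names="tray ball0 slug0 scoop scoop_grip scoop_nose mat box lid_pad camstand estop heatsink clamp jar tape driver".split()
for n in("top","side"):
    c,W=cap(n);save(c,f"pics/{n}0.png");find(n,W,names,4 )
E
```

```text
pics
{'clock': 0.0, 'qpos': array([-1.33300187e+00,  2.60685572e-01, -1.39399320e-01,  1.17271126e+00,
        9.95574222e-06,  1.57080201e+00]), 'qvel': array([-0.00116795, -0.00171396,  0.00043148, -0.00145453,  0.00150355,
       -0.00089299]), 'tau': array([ 1.17411691e-03, -4.05676782e+01,  2.53922099e+01,  1.87597366e-02,
        1.49083498e-04, -1.00626076e-05]), 'ee_pos': array([ 123.50671636, -509.54396279,  230.45265991]), 'orientation': array([-3.11744134e+00, -3.72402657e-01,  3.56869219e-04]), 'ft_force': array([-0.08347464,  0.51918085, -0.5488231 ]), 'moment': array([0.00651533, 0.05097775, 0.02600156]), 'finger_force': 0.0, 'width': 0.9978256787199362}
top tray 0.77 [563. -20.  -2.]
top tray 0.42 [726. 286.   1.]
top ball0 0.64 [581. -44.  26.]
top ball0 0.63 [637. -52.  19.]
top ball0 0.62 [614.  -8.  19.]
top slug0 0.61 [611.  -9.  16.]
top slug0 0.26 [ 718. -256.   -2.]
top scoop 0.83 [ 516. -291.    3.]
top scoop_grip 0.58 [ 497. -285.  103.]
top scoop_grip 0.5 [543. 329.  -0.]
top scoop_nose 0.63 [ 561. -307.    6.]
top mat 0.57 [ 506. -280.    1.]
top box 0.62 [
[... 698 characters left out ...]
    6.]
side scoop_nose 0.74 [687. 162.   5.]
side scoop_nose 0.42 [800.  26.   2.]
side mat 0.92 [ 506. -280.    4.]
side box 0.93 [295. 445.   3.]
side box 0.77 [548. 332.   2.]
side box 0.54 [ 501. -287.   99.]
side lid_pad 0.79 [505. 339.  75.]
side lid_pad 0.69 [794.  29.  -2.]
side lid_pad 0.19 [ 558. -305.    6.]
side camstand 0.61 [688. 163.   0.]
side estop 0.6 [ 656. -162.   -1.]
side heatsink 0.79 [ 361. -143.    1.]
side heatsink 0.54 [ 558. -306.    6.]
side clamp 0.61 [349. 168.  -2.]
side jar 0.58 [582. -43.  23.]
side jar 0.55 [799.  29.  -1.]
side tape 0.68 [687. 161.   2.]
side tape 0.65 [727. 282.  -0.]
side tape 0.15 [ 720. -248.    2.]
side driver 0.7 [ 721. -250.    2.]
```

View pics/top0.png

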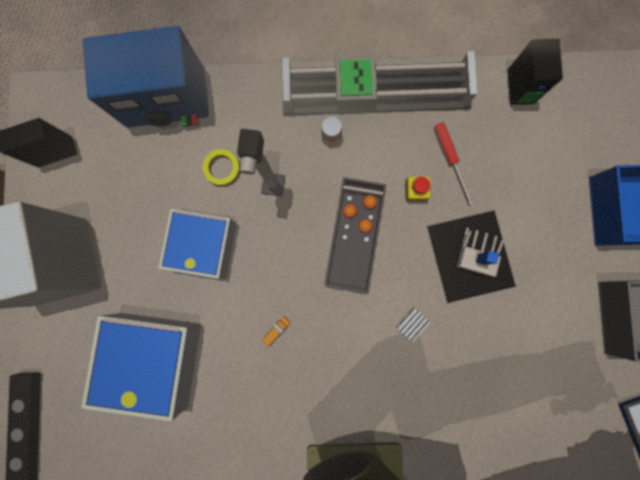

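View pics/side0.png

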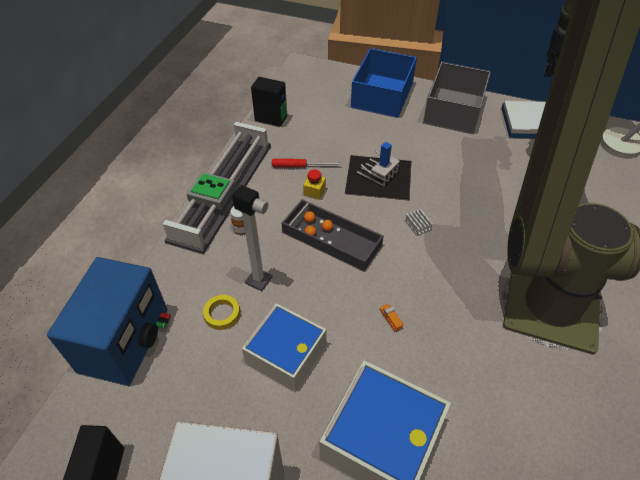

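The top picture shows the small box with its yellow spot at (190,264), the tray running from (348,290) to (363,182) with the three balls near (360,210), and the scoop on its mat at (485,255). The larger lidded box at (135,370) is the look-alike.

```bash
cat >> h.py <<'E'
from scipy.linalg import logm, expm
def pose(p,yaw,tilt=0,ax=(0,1,0)):
    # tool down with tool-x at yaw; extra tilt about world-horizontal axis ax (in yaw frame)
    T=np.eye(4); T[:3,:3]=(R.from_euler('z',yaw)*R.from_rotvec(np.array(ax)*tilt)*R.from_euler('x',np.pi)).as_matrix(); T[:3,3]=p; return T
def cur():
    o=sensors.get_obs();T=np.eye(4);T[:3,:3]=R.from_rotvec(o["orientation"]).as_matrix();T[:3,3]=o["ee_pos"];return T
def step(T0,T1,vmax=40,wmax=.12,N=None):
    D=np.linalg.inv(T0)@T1; L=np.real(logm(D)); w=np.linalg.norm([L[2,1],L[0,2],L[1,0]])
    N=N or int(max(1,np.ceil(np.linalg.norm(L[:3,3])/vmax),np.ceil(w/wmax)))
    S=expm(L/N); print(N,"rows:",(S[:3,3]/1000).round(4).tolist(),R.from_matrix(S[:3,:3]).as_rotvec().round(4).tolist())
E
python3 - <<'E'
from h import *
c,W=cap("wrist"); print(np.array(c["tool_from_camera"]).round(2),c["mtx"])
for n in("top","side"):print(np.linalg.inv(optics.capture(n)["extrinsics"])[:3,3])
step(cur(),pose([440,-290,330],-.25))
step(pose([440,-290,330],-.25),pose([500,-20,330],-.1))
E
```

```text
[[ 0.0000e+00 -9.6000e-01 -2.8000e-01  6.9100e+01]
 [ 1.0000e+00  0.0000e+00  0.0000e+00  1.0000e-02]
 [-0.0000e+00 -2.8000e-01  9.6000e-01 -1.4298e+02]
 [ 0.0000e+00  0.0000e+00  0.0000e+00  1.0000e+00]] [[360.88201076   0.         321.10205338]
 [  0.         360.88201076 241.69319057]
 [  0.           0.           1.        ]]
[453.57755016  39.06875802 990.52456436]
[ 280.32597838  839.57136672 1101.00113472]
11 rows: [0.0294, -0.0197, -0.009] [-0.0, 0.0, 0.0443]
7 rows: [0.0013, -0.0395, -0.0] [0.0, 0.0, -0.0214]
```

Run:
```python
from h import *
a=pose([550,-290,260],-.25);b=pose([610,-25,260],-.1)
step(cur(),a); step(a,b)
```

```text
13 rows: [0.0333, -0.0167, -0.0022] [-0.0, 0.0, 0.0375]
7 rows: [0.0014, -0.0388, -0.0] [-0.0, 0.0, -0.0214]
```

Request:
carry_out --plan '[[-1,[0.0333,-0.0167,-0.0022],[0,0,0.0375]],[-1,[0.0333,-0.0167,-0.0022],[0,0,0.0375]],[-1,[0.0333,-0.0167,-0.0022],[0,0,0.0375]],[-1,[0.0333,-0.0167,-0.0022],[0,0,0.0375]],[-1,[0.0333,-0.0167,-0.0022],[0,0,0.0375]],[-1,[0.0333,-0.0167,-0.0022],[0,0,0.0375]],[-1,[0.0333,-0.0167,-0.0022],[0,0,0.0375]],[-1,[0.0333,-0.0167,-0.0022],[0,0,0.0375]],[-1,[0.0333,-0.0167,-0.0022],[0,0,0.0375]],[-1,[0.0333,-0.0167,-0.0022],[0,0,0.0375]],[-1,[0.0333,-0.0167,-0.0022],[0,0,0.0375]],[-1,[0.0333,-0.0167,-0.0022],[0,0,0.0375]],[-1,[0.0333,-0.0167,-0.0022],[0,0,0.0375]],[-1,[0,0,0],[0,0,0]],[-1,[0,0,0],[0,0,0]]]'

```text
clock: 3.72
ee_pos: [549.1, -289.7, 259.5]
orientation: [-3.117, 0.391, 0.002]
ft_force: [0.6, 0.4, -0.6]
width: -0.0
finger_force: 0.0
```

Run:
```python
from h import *
o=sensors.get_obs();print(o["clock"],o["ee_pos"],o["orientation"],o["width"])
c,W=cap("wrist");save(c,"pics/w1.png");np.savez("w1.npz",img=c["img"],W=W,K=c["mtx"])
find("wrist",W,["scoop","scoop_grip","scoop_nose","mat"],2)
step(cur(),pose([610,-25,260],-.1))
```

```text
3.725 [ 549.06976895 -289.68538079  259.5473747 ] [-3.11714829e+00  3.90538097e-01  1.85026857e-03] -0.0001898526038819654
wrist scoop_grip 0.74 [ 500. -289.   97.]
wrist scoop_nose 0.84 [ 553. -306.    7.]
wrist scoop_nose 0.42 [610.  -4.  19.]
wrist mat 0.58 [ 506. -284.   -3.]
7 rows: [0.0016, -0.0389, 0.0] [0.0, 0.0, -0.0215]
```

View pics/w1.png

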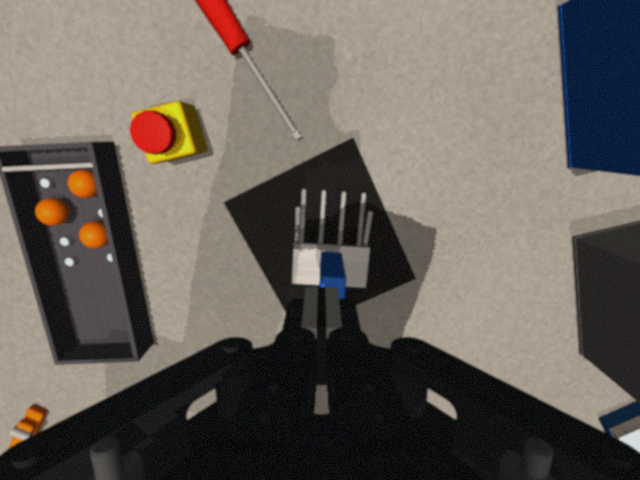

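Mat corners at (354,139), (415,277), (225,203). The scoop points nose-up in the image, with wire tips at (304..362,190) and the handle top at (333,270).

```bash
cat >> h.py <<'E'
def ray(K,W,uv,z):
    d=W[:3,:3]@np.linalg.inv(K)@np.r_[uv,1]; return W[:3,3]+d*(z-W[2,3])/d[2]
E
python3 - <<'E'
from h import *
f=np.load("w1.npz");K,W=f["K"],f["W"]
def yaw(a,b): return np.arctan2(*(b-a)[1::-1])
m=[ray(K,W,p,3) for p in[(225,203),(354,139),(415,277)]]
print("mat",np.round(m,1),"centre",(m[0]+m[2])/2,"yaw",yaw(m[1],m[0])-np.pi/2,yaw(m[2],m[1]), np.linalg.norm(m[0]-m[1]),np.linalg.norm(m[2]-m[1]))
r=[ray(K,W,p,48) for p in[(292,245),(369,248),(369,287),(292,285)]]
print("roof",np.round(r,1),yaw(r[1],r[0])-np.pi/2)
n=[ray(K,W,p,6) for p in[(304,191),(323,191),(343,192),(362,194)]]
print("tips",np.round(n,1),yaw(n[3],n[0])-np.pi/2)
h=[ray(K,W,p,119) for p in[(320,252),(345,254),(346,281),(320,280)]]
print("handle top",np.round(h,1))
im=cv2.resize(f["img"][180:310,270:390],None,fx=5,fy=5,interpolation=cv2.INTER_CUBIC)
cv2.imwrite("pics/w1c.png",im[:,:,::-1])
E
```

```text
mat [[ 574.6 -186.1    3. ]
 [ 606.2 -341.     3. ]
 [ 434.9 -376.2    3. ]] centre [ 504.7373048  -281.14720857    3.        ] yaw 0.20131249927914574 0.20280559892426891 158.14737356684515 174.86857028512117
roof [[ 521.  -252.5   48. ]
 [ 498.5 -328.3   48. ]
 [ 456.1 -319.2   48. ]
 [ 478.4 -240.6   48. ]] -0.28935737373951054
tips [[ 566.2 -275.3    6. ]
 [ 561.  -295.6    6. ]
 [ 554.6 -316.6    6. ]
 [ 547.3 -336.4    6. ]] -0.30038831772534835
handle top [[ 528.6 -284.2  119. ]
 [ 521.8 -303.8  119. ]
 [ 498.3 -299.2  119. ]
 [ 504.6 -278.1  119. ]]
```

View pics/w1c.png

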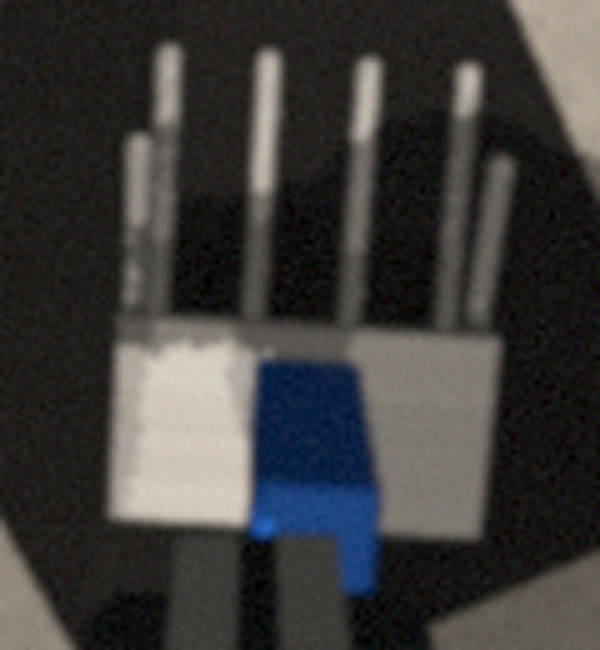

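Request:
carry_out --plan '[[-1,[0.0016,-0.0389,0],[0,0,-0.0215]],[-1,[0.0016,-0.0389,0],[0,0,-0.0215]],[-1,[0.0016,-0.0389,0],[0,0,-0.0215]],[-1,[0.0016,-0.0389,0],[0,0,-0.0215]],[-1,[0.0016,-0.0389,0],[0,0,-0.0215]],[-1,[0.0016,-0.0389,0],[0,0,-0.0215]],[-1,[0.0016,-0.0389,0],[0,0,-0.0215]],[-1,[0,0,0],[0,0,0]],[-1,[0,0,0],[0,0,0]]]'

```text
clock: 5.1
ee_pos: [608.6, -40.9, 260.2]
orientation: [-3.127, 0.114, -0.001]
ft_force: [0.4, -0.3, -0.6]
width: 0.0
finger_force: 0.0
```

Run:
```python
from h import *
c,W=cap("wrist");save(c,"pics/w2.png");np.savez("w2.npz",img=c["img"],W=W,K=c["mtx"])
find("wrist",W,["tray","ball0","camstand"],3)
step(cur(),pose([570,320,260],.1))
```

```text
wrist tray 0.5 [ 516. -290.    3.]
wrist ball0 0.8 [578. -45.  24.]
wrist ball0 0.77 [609.  -6.  20.]
wrist ball0 0.71 [633. -53.  17.]
wrist camstand 0.96 [686. 164.   1.]
wrist camstand 0.55 [349. 163.  -1.]
10 rows: [-0.0037, -0.0362, 0.0003] [-0.0013, -0.0001, -0.0174]
```

View pics/w2.png

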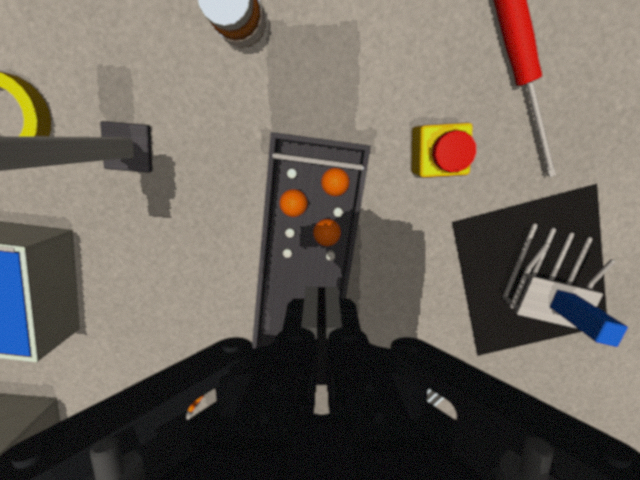

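The tray's far rim corners are at (271,133) and (369,146), with the balls at (335,181), (293,203) and (327,233). The camera stand's foot is at (127,147).

Run:
```python
from h import *
def yaw(a,b): return np.arctan2(*(b-a)[1::-1])
f=np.load("w2.npz");K,W=f["K"],f["W"]
a,b,d=[ray(K,W,p,40) for p in[(271,133),(370,146),(257,347)]]
print(a,b,d,np.linalg.norm(a-b),"yaw",yaw(b,a)-np.pi/2,yaw(d,a))
e=.5*(a+b); 
for t in (yaw(b,a)-np.pi/2,yaw(d,a)): print("tray c",e-122.5*np.array([np.cos(t),np.sin(t),0]))
im=cv2.resize(f["img"][120:350,240:390],None,fx=2.6,fy=2.6,interpolation=cv2.INTER_CUBIC)
f=np.load("w1.npz");K,W=f["K"],f["W"]
p,q,r=[ray(K,W,p,40) for p in[(93,143),(57,361),(138,359)]]
print(p,q,r,"yaw",yaw(r,p),yaw(r,q)-np.pi/2,np.linalg.norm(p-r),np.linalg.norm(q-r))
print("centre",(p+q)/2)
im2=cv2.resize(f["img"][130:370,0:165],(int(165*2.49),598),interpolation=cv2.INTER_CUBIC)
im=cv2.resize(im,(390,598));o=np.hstack([im,im2])[:,:800];cv2.imwrite("pics/tr.png",o[:,:,::-1])
```

```text
[685.94109045   4.28374058  40.        ] [666.94966437 -90.4636144   40.        ] [453.5748742   46.23525963  40.        ] 96.63195920507457 yaw -0.19782130246800778 -0.1786164520224227
tray c [556.33448366 -19.01457185  40.        ]
tray c [555.89429764 -21.32558148  40.        ]
[665.7058453  -91.99290214  40.        ] [450.92670755  49.3433138   40.        ] [430.37113255 -42.36160401  40.        ] yaw -0.20785079909777382 -0.2205043982532262 240.51131528788483 93.9804427221349
centre [558.31627643 -21.32479417  40.        ]
```

View pics/tr.png

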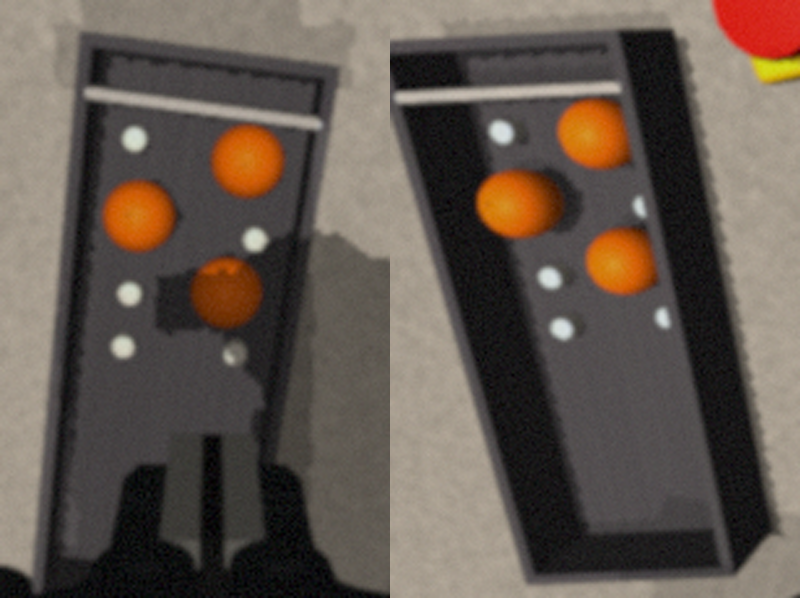

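Request:
carry_out --plan '[[-1,[-0.0037,-0.0362,0],[0,0,-0.0174]],[-1,[-0.0037,-0.0362,0],[0,0,-0.0174]],[-1,[-0.0037,-0.0362,0],[0,0,-0.0174]],[-1,[-0.0037,-0.0362,0],[0,0,-0.0174]],[-1,[-0.0037,-0.0362,0],[0,0,-0.0174]],[-1,[-0.0037,-0.0362,0],[0,0,-0.0174]],[-1,[-0.0037,-0.0362,0],[0,0,-0.0174]],[-1,[-0.0037,-0.0362,0],[0,0,-0.0174]],[-1,[0,0,0],[0,0,0]],[-1,[0,0,0],[0,0,0]]]'

```text
clock: 6.55
ee_pos: [571.6, 156.3, 273.6]
orientation: [-3.034, -0.335, 0.006]
ft_force: [0.1, -1.0, -0.0]
width: -0.001
finger_force: 0.0
```

Run:
```python
from h import *
c,W=cap("wrist");save(c,"pics/w3.png");np.savez("w3.npz",img=c["img"],W=W,K=c["mtx"])
print(sensors.get_obs()["ee_pos"])
find("wrist",W,["box","lid_pad"],3)
```

```text
[571.7068297  155.93828699 273.51257869]
wrist box 0.62 [295. 438.   1.]
wrist box 0.57 [545. 329.  -0.]
wrist lid_pad 0.92 [232. 451.  99.]
wrist lid_pad 0.55 [507. 333.  67.]
```

View pics/w3.png

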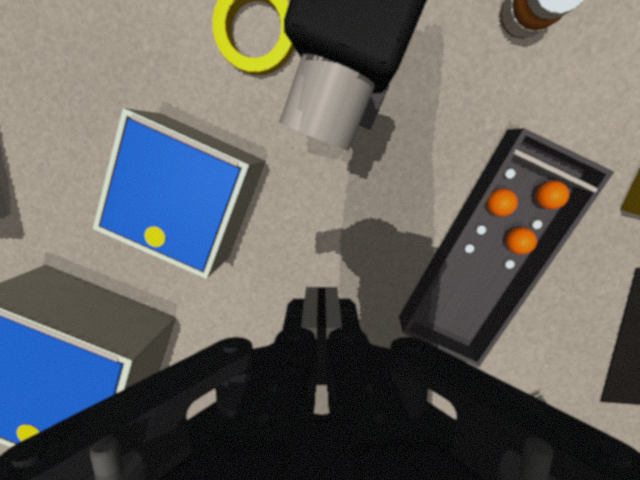

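The arm fell short of its target near the camera stand. I'll check whether it is blocked before moving on.

Run:
```python
from h import *
o=sensors.get_obs();print({k:np.round(v,3) for k,v in o.items()})
print(cur().round(3))
c,W=cap("side");save(c,"pics/s1.png")
find("side",W,["camstand"]); find("top",cap("top")[1],["camstand"])
```

```text
{'clock': np.float64(6.7), 'qpos': array([0.218, 0.361, 0.115, 1.319, 0.089, 3.141]), 'qvel': array([-0.003,  0.001, -0.001, -0.   ,  0.003,  0.   ]), 'tau': array([ 2.4100e-01, -4.7015e+01,  2.6150e+01, -4.6000e-02,  3.4700e-01,
       -0.0000e+00]), 'ee_pos': array([571.817, 155.67 , 273.456]), 'orientation': array([-3.034, -0.333,  0.006]), 'ft_force': array([-0.707,  0.717,  1.389]), 'moment': array([-0.097, -0.007, -0.032]), 'finger_force': np.float64(0.0), 'width': np.float64(0.002)}
[[ 9.76000e-01  2.16000e-01 -1.40000e-02  5.71817e+02]
 [ 2.17000e-01 -9.72000e-01  8.80000e-02  1.55670e+02]
 [ 6.00000e-03 -8.90000e-02 -9.96000e-01  2.73456e+02]
 [ 0.00000e+00  0.00000e+00  0.00000e+00  1.00000e+00]]
side camstand 0.92 [687. 161.   4.]
top camstand 0.61 [ 512. -293.    5.]
top camstand 0.54 [637. -51.  20.]
```

View pics/s1.png

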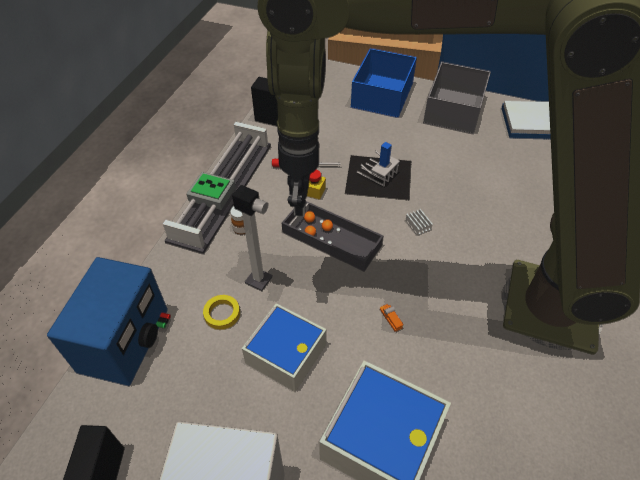

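It isn't blocked: joint 6 is at its limit (yaw = j1 + π − j6). At positive y I need a larger tool yaw. I'll use scoop yaw + π/2, so the pads take the handle's front and back faces.

Run:
```python
from h import *
def yaw(a,b): return np.arctan2(*(b-a)[1::-1])
f=np.load("w3.npz");K,W=f["K"],f["W"]
b=[ray(K,W,p,70) for p in[(125,110),(246,165),(207,276),(95,228)]]
print(np.round(b,1),np.mean(b,0),[np.linalg.norm(b[i]-b[i-1]).round(1) for i in range(4)],yaw(b[3],b[0]),yaw(b[2],b[1]),yaw(b[2],b[3])-np.pi/2,yaw(b[1],b[0])-np.pi/2)
print("pad",ray(K,W,(154.5,237),70))
t=[ray(K,W,p,40) for p in[(521,129),(612,172),(479,362),(401,319)]]
print(np.round(t,1),np.mean(t,0),[np.linalg.norm(t[i]-t[i-1]).round(1) for i in range(4)],yaw(t[3],t[0]),yaw(t[2],t[1]),yaw(t[2],t[3])-np.pi/2)
p=pose([506,337,110],1.2)
a=pose([500,230,240],1.2)
step(cur(),a);step(a,p)
```

```text
[[620.3 377.5  70. ]
 [596.1 254.5  70. ]
 [472.5 276.9  70. ]
 [495.5 402.   70. ]] [546.10582294 327.7225728   70.        ] [np.float64(127.2), np.float64(125.4), np.float64(125.6), np.float64(127.2)] -0.1932236682767782 -0.17918819375883466 -0.18154749358438882 -0.19457230993229202
pad [501.50893761 337.46370074  70.        ]
[[685.9   6.6  40. ]
 [666.7 -89.7  40. ]
 [434.4 -40.1  40. ]
 [463.5  60.   40. ]] [562.61047261 -15.8065965   40.        ] [np.float64(228.7), np.float64(98.2), np.float64(237.6), np.float64(104.2)] -0.23556553399161512 -0.21038570354899488 -0.2831448554224665
9 rows: [-0.0014, -0.0117, 0.0043] [-0.0088, -0.0055, -0.1089]
5 rows: [0.0204, -0.0066, 0.026] [0.0, -0.0, 0.0]
```

Request:
carry_out --plan '[[-1,[-0.0014,-0.0117,0.0043],[-0.0088,-0.0055,-0.1089]],[-1,[-0.0014,-0.0117,0.0043],[-0.0088,-0.0055,-0.1089]],[-1,[-0.0014,-0.0117,0.0043],[-0.0088,-0.0055,-0.1089]],[-1,[-0.0014,-0.0117,0.0043],[-0.0088,-0.0055,-0.1089]],[-1,[-0.0014,-0.0117,0.0043],[-0.0088,-0.0055,-0.1089]],[-1,[-0.0014,-0.0117,0.0043],[-0.0088,-0.0055,-0.1089]],[-1,[-0.0014,-0.0117,0.0043],[-0.0088,-0.0055,-0.1089]],[-1,[-0.0014,-0.0117,0.0043],[-0.0088,-0.0055,-0.1089]],[-1,[-0.0014,-0.0117,0.0043],[-0.0088,-0.0055,-0.1089]],[-1,[0.0204,-0.0066,0.026],[0,0,0]],[-1,[0.0204,-0.0066,0.026],[0,0,0]],[-1,[0.0204,-0.0066,0.026],[0,0,0]],[-1,[0.0204,-0.0066,0.026],[0,0,0]],[-1,[0,0,0],[0,0,0]],[-1,[0,0,0],[0,0,0]]]'

```text
clock: 8.78
ee_pos: [504.9, 316.0, 136.6]
orientation: [2.592, 1.774, -0.0]
ft_force: [0.0, 0.2, 0.5]
width: -0.001
finger_force: 0.0
```

Run:
```python
from h import *
c,W=cap("wrist");save(c,"pics/w4.png");np.savez("w4.npz",img=c["img"],W=W,K=c["mtx"])
print(sensors.get_obs()["ee_pos"],sensors.get_obs()["qpos"])
find("wrist",W,["box","lid_pad"],3)
hsv=cv2.cvtColor(c["img"],cv2.COLOR_RGB2HSV);m=cv2.inRange(hsv,(22,120,80),(35,255,255))
n,_,s,ct=cv2.connectedComponentsWithStats(m)
for i in range(1,n):
    if s[i,4]>30: print(s[i],ct[i],ray(c["mtx"],W,ct[i],70))
step(cur(),pose([503,338,76],1.2))
```

```text
[505.2746381  316.08832212 137.09693872] [ 5.59083024e-01  4.31210665e-01 -1.32848147e-01  1.00569553e+00
 -1.27812771e-04  2.50073480e+00]
wrist box 0.97 [549. 331.   0.]
wrist box 0.63 [291. 442.   2.]
wrist lid_pad 0.87 [506. 337.  71.]
[ 569  105   71  120 3925] [602.42624204 168.65605096] [673.17355783 307.21340769  70.        ]
[288 209  36  35 977] [305.88536336 226.38485159] [502.54303754 337.02554424  70.        ]
2 rows: [0.0097, -0.0051, 0.0307] [0.0005, -0.0007, -0.0002]
```

Request:
carry_out --plan '[[-1,[0.0097,-0.0051,0.0307],[0,0,0]],[-1,[0.0097,-0.0051,0.0307],[0,0,0]],[-1,[0,0,0],[0,0,0]],[-1,[0,0,0.004],[0,0,0]],[-1,[0,0,0.003],[0,0,0]],[-1,[0,0,0.003],[0,0,0]],[-1,[0,0,0.003],[0,0,0]],[-1,[0,0,0],[0,0,0]],[-1,[0,0,0],[0,0,0]]]'

```text
clock: 10.05
ee_pos: [503.3, 338.4, 62.6]
orientation: [2.592, 1.774, 0.003]
ft_force: [1.7, -1.0, 5.4]
width: -0.0
finger_force: 2.8
```

Request:
carry_out --plan '[[-1,[0,0,-0.012],[0,0,0]],[-1,[-0.005,-0.03,-0.03],[0,0,0]],[-1,[-0.005,-0.03,-0.03],[0,0,0]],[-1,[0,0,-0.03],[0,0,0]],[-1,[0,0,-0.03],[0,0,0]],[-1,[0,0,-0.03],[0,0,0]],[-1,[0,0,0],[0,0,0]],[-1,[0,0,0],[0,0,0]],[-1,[0,0,0],[0,0,0]],[-1,[0,0,0],[0,0,0]],[-1,[0,0,0],[0,0,0]],[-1,[0,0,0],[0,0,0]]]'

```text
clock: 11.55
ee_pos: [442.6, 350.5, 223.4]
orientation: [-2.592, -1.775, 0.001]
ft_force: [0.0, 0.3, -0.3]
width: 0.001
finger_force: 0.0
```

Run:
```python
from h import *
c,W=cap("side")
a=c["img"][270:400,220:350]
c2,W2=cap("wrist")
o=np.hstack([cv2.resize(a,(400,400)),cv2.resize(c2["img"],(400,300)) if 0 else np.vstack([cv2.resize(c2["img"],(400,300)),np.zeros((100,400,3),np.uint8)])])
cv2.imwrite("pics/lid.png",o[:,:,::-1])
T=cur();print(T[:3,3])
th=-.295;ty=th+np.pi/2
q=[pose([440,100,230],1.3),pose([470,-150,230],ty),pose([492.5,-286.5,160],ty),pose([492.5,-286.5,79],ty)]
step(T,q[0]);[step(q[i],q[i+1]) for i in range(3)]
```

```text
[442.63517394 350.6127174  223.60123579]
7 rows: [-0.034, 0.0112, -0.0009] [-0.0, 0.0, -0.0142]
7 rows: [-0.0331, 0.014, 0.0] [-0.0, -0.0, 0.0035]
4 rows: [-0.031, 0.0153, 0.0175] [0.0, 0.0, -0.0]
3 rows: [0.0, -0.0, 0.027] [0.0, 0.0, -0.0]
```

View pics/lid.png

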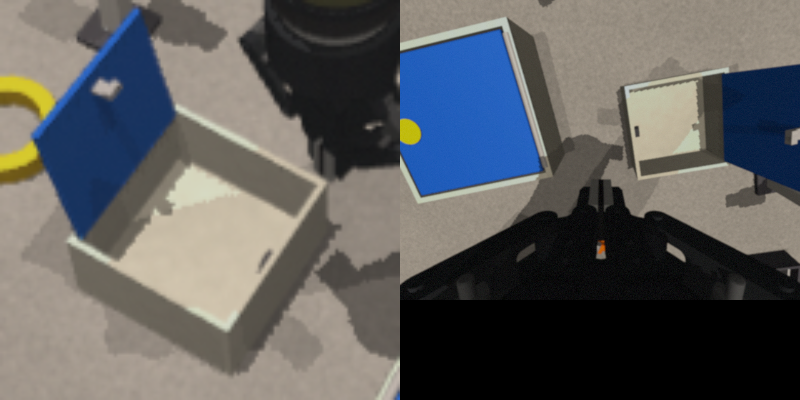

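The lid stands open, and the box is empty and unmoved. Next I go above the scoop handle with the gripper open.

Request:
carry_out --plan '[[-1,[-0.034,0.0112,-0.0009],[0,0,-0.0142]],[-1,[-0.034,0.0112,-0.0009],[0,0,-0.0142]],[-1,[-0.034,0.0112,-0.0009],[0,0,-0.0142]],[-1,[-0.034,0.0112,-0.0009],[0,0,-0.0142]],[-1,[-0.034,0.0112,-0.0009],[0,0,-0.0142]],[-1,[-0.034,0.0112,-0.0009],[0,0,-0.0142]],[-1,[-0.034,0.0112,-0.0009],[0,0,-0.0142]],[1,[-0.0331,0.014,0],[0,0,0.0035]],[1,[-0.0331,0.014,0],[0,0,0.0035]],[1,[-0.0331,0.014,0],[0,0,0.0035]],[1,[-0.0331,0.014,0],[0,0,0.0035]],[1,[-0.0331,0.014,0],[0,0,0.0035]],[1,[-0.0331,0.014,0],[0,0,0.0035]],[1,[-0.0331,0.014,0],[0,0,0.0035]],[1,[-0.031,0.0153,0.01],[0,0,0]],[1,[-0.031,0.0153,0.01],[0,0,0]],[1,[-0.031,0.0153,0.01],[0,0,0]],[1,[-0.031,0.0153,0.01],[0,0,0]],[1,[0,0,0],[0,0,0]],[1,[0,0,0],[0,0,0]]]'

```text
clock: 14.15
ee_pos: [492.3, -285.7, 189.9]
orientation: [-2.523, -1.87, 0.0]
ft_force: [-0.0, -0.3, 0.6]
width: 1.007
finger_force: 0.0
```

Run:
```python
from h import *
print(sensors.get_obs()["ee_pos"],sensors.get_obs()["qpos"])
c,W=cap("wrist");np.savez("w5.npz",img=c["img"],W=W,K=c["mtx"])
find("wrist",W,["scoop","scoop_grip","scoop_nose","mat"],2)
hsv=cv2.cvtColor(c["img"],cv2.COLOR_RGB2HSV);m=cv2.inRange(hsv,(105,130,110),(125,255,255))
n,_,s,ct=cv2.connectedComponentsWithStats(m)
for i in range(1,n):
    if s[i,4]>60: print(s[i],ct[i],ray(c["mtx"],W,ct[i],119))
step(cur(),pose([492.5,-286.5,79],-.295+np.pi/2))
```

```text
[ 492.34251956 -285.674822    189.92246922] [-5.25925452e-01  3.55703735e-01 -1.08763618e-01  1.10729487e+00
  2.93372189e-04  1.34033976e+00]
wrist scoop 0.88 [ 514. -292.    5.]
wrist scoop_grip 0.67 [ 556. -308.    8.]
wrist scoop_grip 0.62 [ 499. -285.   99.]
wrist scoop_nose 0.8 [ 557. -306.    8.]
[317 237  27  20 309] [333.6407767  243.96440129] [ 500.87899095 -281.37963379  119.        ]
3 rows: [-0.0004, 0.0, 0.0371] [0.0001, 0.0, 0.0003]
```

Run:
```python
from h import *
f=np.load("w5.npz");im=f["img"].astype(int);K,W=f["K"],f["W"]
m=((im[...,2]>1.6*im[...,0]+10)).astype(np.uint8)
for v in range(200,330,5):
    u=np.where(m[v,250:420])[0]+250
    if len(u): print(v,u.min(),u.max(),len(u),im[v,(u.min()+u.max())//2])
for p in [[492.5,-286.5,119]]:
    for dx,dy in((11,11),(11,-11),(-11,-11),(-11,11)):
        c,s=np.cos(-.295),np.sin(-.295)
        q=np.linalg.inv(W)@np.array([p[0]+c*dx-s*dy,p[1]+s*dx+c*dy,119,1]);q=K@q[:3];print("exp top corner",(q[:2]/q[2]).round(0))
```

```text
220 312 338 27 [17 32 73]
225 312 339 28 [13 34 73]
230 311 340 30 [15 39 77]
235 311 341 31 [ 2 34 72]
240 310 343 34 [ 32  91 175]
245 310 343 34 [ 16  51 109]
250 310 343 34 [13 45 93]
255 310 343 34 [13 40 91]
260 310 342 33 [10 45 91]
265 310 342 33 [18 47 93]
exp top corner [341. 238.]
exp top corner [340. 272.]
exp top corner [306. 272.]
exp top corner [305. 238.]
```

Request:
carry_out --plan '[[1,[-0.0008,0.002,0],[0,0,0]],[1,[0,0,0.028],[0,0,0]],[1,[0,0,0.028],[0,0,0]],[1,[0,0,0.028],[0,0,0]],[1,[0,0,0.027],[0,0,0]],[1,[0,0,0],[0,0,0]],[0.3,[0,0,0],[0,0,0]],[-1,[0,0,0],[0,0,0]],[-1,[0,0,0],[0,0,0]],[-1,[0,0,0],[0,0,0]],[-1,[0,0,0],[0,0,0]],[-1,[0,0,0],[0,0,0]]]' --grip_force 80

```text
clock: 15.9
ee_pos: [494.9, -287.8, 79.9]
orientation: [2.523, 1.87, 0.001]
ft_force: [-0.5, -0.8, 5.1]
width: 0.241
finger_force: 78.5
```

Run:
```python
from h import *
from scipy.optimize import least_squares
FL,FR,NR,NL=(122.5,49),(122.5,-49),(-122.5,-49),(-122.5,49)
ob={"w1":[(FR,(92.4,142.9)),(NR,(137.8,359.7)),(NL,(55.4,363))],
"w2":[(FL,(270.8,132.3)),(FR,(370,146)),("L",(253,347))],
"w3":[(FL,(521,129)),(FR,(612,172)),(NR,(479,362)),(NL,(401,321))]}
def fit(names):
    pts=[]
    for n in names:
        f=np.load(n+".npz")
        for k,uv in ob[n]: pts.append((k,ray(f["K"],f["W"],uv,40)[:2]))
    def res(v):
        c,s=np.cos(v[2]),np.sin(v[2]);r=[]
        for k,p in pts:
            d=p-v[:2];l=np.array([c*d[0]+s*d[1],-s*d[0]+c*d[1]])
            r+= [l[1]-49] if k=="L" else list(l-np.array(k))
        return r
    o=least_squares(res,[557,-20,-.2],loss="soft_l1");print(names,o.x.round(3),np.round(o.fun,1))
fit(["w1"]);fit(["w2"]);fit(["w3"]);fit(["w1","w2"]);fit(["w1","w2","w3"])
T=cur();print(T[:3,3])
```

```text
['w1'] [ 5.58704e+02 -1.93220e+01 -2.05000e-01] [-2.8  0.2  0.6  0.7  0.5 -1.2]
['w2'] [ 5.56589e+02 -1.93280e+01 -1.96000e-01] [ 0.4 -0.4 -0.4  0.7 -0.2]
['w3'] [ 5.61622e+02 -1.59490e+01 -2.20000e-01] [-6.2  0.1 -3.9 -0.1  3.6 -2.3  8.   2.5]
['w1', 'w2'] [ 5.57197e+02 -1.91740e+01 -2.00000e-01] [-1.6 -0.3  1.9  1.5  2.2 -0.4 -0.4 -0.2 -0.8  0.9 -0.9]
['w1', 'w2', 'w3'] [ 5.57661e+02 -1.80060e+01 -2.04000e-01] [-1.6 -1.   1.9 -0.2  1.8 -2.1 -0.8 -0.9 -0.8  0.2 -2.6 -1.9  1.1 -1.2
  0.9  6.2  2.4 12.3  7.1]
[ 494.85915941 -287.78459628   79.89197603]
```

Run:
```python
from h import *
T=cur();U=T.copy();U[2,3]+=86
step(U,pose([473.2,-2.1,165],-.2+np.pi/2))
```

```text
8 rows: [0.0339, -0.0116, 0.0001] [0.0002, 0.0001, -0.0119]
```

Request:
carry_out --plan '[[-1,[0,0,-0.015],[0,0,0]],[-1,[0,0,-0.024],[0,0,0]],[-1,[0,0,-0.024],[0,0,0]],[-1,[0,0,-0.023],[0,0,0]],[-1,[0.0339,-0.0116,0],[0,0,-0.0119]],[-1,[0.0339,-0.0116,0],[0,0,-0.0119]],[-1,[0.0339,-0.0116,0],[0,0,-0.0119]],[-1,[0.0339,-0.0116,0],[0,0,-0.0119]],[-1,[0.0339,-0.0116,0],[0,0,-0.0119]],[-1,[0.0339,-0.0116,0],[0,0,-0.0119]],[-1,[0.0339,-0.0116,0],[0,0,-0.0119]],[-1,[0.0339,-0.0116,0],[0,0,-0.0119]],[-1,[0,0,0],[0,0,0]],[-1,[0,0,0],[0,0,0]]]'

```text
clock: 17.65
ee_pos: [472.5, -2.0, 165.2]
orientation: [2.432, 1.989, -0.001]
ft_force: [-0.5, -0.3, -0.8]
width: 0.248
finger_force: 78.4
```

Run:
```python
from h import *
o=sensors.get_obs();print(o["clock"],o["ee_pos"],o["ft_force"],o["width"],o["qpos"].round(2))
for n in("wrist","top","side"):
    c,W=cap(n);np.savez("x_"+n+".npz",img=c["img"],W=W,K=c["mtx"]);find(n,W,["scoop_nose","scoop_grip","tray","ball0"],3)
    a=pose([473.2,-2.1,0],-.2)
f=np.load("x_wrist.npz");K,W=f["K"],f["W"];im=f["img"].copy()
def P(l,z,o,y):
    c,s=np.cos(y),np.sin(y);q=np.linalg.inv(W)@np.array([o[0]+c*l[0]-s*l[1],o[1]+s*l[0]+c*l[1],z,1]);q=K@q[:3];return tuple(int(v) for v in (q[:2]/q[2]).round())
cv2.polylines(im,[np.array([P(l,40,(557.5,-19.2),-.2) for l in[(122.5,49),(122.5,-49),(-122.5,-49),(-122.5,49)]])],True,(0,255,0),1)
cv2.polylines(im,[np.array([P(l,5,(557.5,-19.2),-.2) for l in[(117.5,44),(117.5,-44),(-117.5,-44),(-117.5,44)]])],True,(255,255,0),1)
t=o["ee_pos"]; z0=t[2]-76.5
cv2.polylines(im,[np.array([P(l,z0+42.5,t[:2],-.2) for l in[(67.5,39),(17,39),(17,-39),(67.5,-39)]])],True,(255,0,255),1)
cv2.imwrite("pics/hover.png",cv2.resize(im,(800,600),interpolation=cv2.INTER_CUBIC)[:,:,::-1])
```

```text
17.65 [472.52108092  -1.99652671 165.22613133] [-0.48508741 -0.25943022 -0.8215791 ] 0.2480760793197713 [-0.    0.21 -0.38  0.98 -0.    1.77]
wrist scoop_nose 0.76 [537. -10.  91.]
wrist scoop_nose 0.71 [602. -52.   6.]
wrist scoop_grip 0.76 [478.   1. 182.]
wrist tray 0.98 [556. -18.   0.]
wrist ball0 0.95 [577. -44.  21.]
wrist ball0 0.63 [637. -51.  20.]
wrist ball0 0.61 [601. -54.   4.]
top scoop_nose 0.38 [628. 315. 168.]
top ball0 0.69 [635. -53.  20.]
top ball0 0.45 [614.  -9.  18.]
side scoop_nose 0.72 [536. -11.  89.]
side scoop_nose 0.27 [491.  -2.  89.]
side scoop_grip 0.97 [477.  -1. 181.]
side scoop_grip 0.75 [ 716. -251.    0.]
side scoop_grip 0.68 [348. 168.  -1.]
side tray 0.96 [557. -16.   2.]
side tray 0.25 [477.  -1. 182.]
side ball0 0.59 [633. -52.  25.]
side ball0 0.53 [614.  -5.  22.]
side ball0 0.43 [582. -42.  23.]
```

View pics/hover.png

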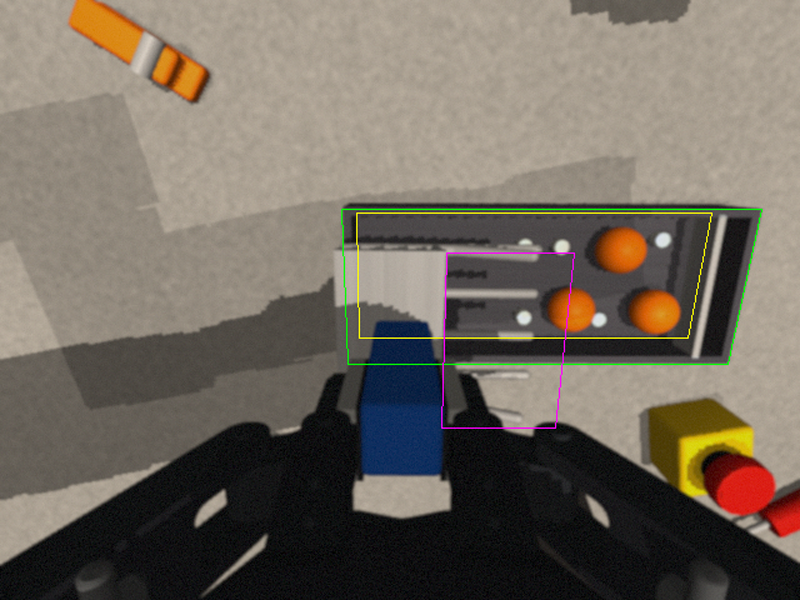

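The hover picture shows the scoop's nose wires in line with the tray. The projected tray outline matches to about 2 mm, and the bare end is clear under the scoop.

Request:
carry_out --plan '[[-1,[0,0.001,0.025],[0,0,0]],[-1,[0,0,0.025],[0,0,0]],[-1,[0,0,0.018],[0,0,0]],[-1,[0,0,0.01],[0,0,0]],[-1,[0,0,0.003],[0,0,0]],[-1,[0,0,0],[0,0,0]],[-1,[0,0,0],[0,0,0]]]'

```text
clock: 19.27
ee_pos: [474.1, -1.9, 84.6]
orientation: [2.432, 1.988, 0.001]
ft_force: [1.3, 0.3, -1.6]
width: 0.248
finger_force: 78.5
```

Request:
carry_out --plan '[[-1,[0,0,0.002],[0,0,0]],[-1,[0,0,0.001],[0,0,0]],[-1,[0,0,0],[0,0,0]]]'

```text
clock: 19.65
ee_pos: [473.9, -1.9, 81.9]
orientation: [2.432, 1.988, 0.001]
ft_force: [-0.7, 0.4, 4.9]
width: 0.245
finger_force: 79.5
```

Request:
carry_out --plan '[[-1,[0,0.004,0],[0,0,0]],[-1,[0,0.005,0],[0,0,0]],[-1,[0,0.005,0],[0,0,0]],[-1,[0,0.005,0],[0,0,0]],[-1,[0,0.005,0],[0,0,0]],[-1,[0,0.005,0],[0,0,0]],[-1,[0,0.005,0],[0,0,0]],[-1,[0,0.005,0],[0,0,0]],[-1,[0,0.005,0],[0,0,0]],[-1,[0,0.005,0],[0,0,0]],[-1,[0,0.005,0],[0,0,0]],[-1,[0,0.005,0],[0,0,0]],[-1,[0,0.005,0],[0,0,0]],[-1,[0,0.005,0],[0,0,0]],[-1,[0,0.005,0],[0,0,0]]]'

```text
clock: 21.52
ee_pos: [543.8, -16.0, 82.1]
orientation: [-2.429, -1.987, 0.003]
ft_force: [-7.2, 1.9, 10.8]
width: 0.248
finger_force: 80.2
```

```bash
cat > st.py <<'E'
from h import *
o=sensors.get_obs();print(o["clock"],o["ee_pos"],o["ft_force"].round(1),o["qpos"].round(2))
c,W=cap("side");find("side",W,["ball0","slug0"],6)
c,W=cap("wrist")
y=-.2
def tr(p): d=np.array(p)[:2]-[557.5,-19.2]; return (np.cos(y)*d[0]+np.sin(y)*d[1],-np.sin(y)*d[0]+np.cos(y)*d[1])
for r in finder.spot_point("wrist","ball0")[:5]: p=tw(W,r["centre"]);print("tray",np.round(tr(p),0),p[2].round(),round(r["score"],2))
print("handle",np.round(tr(o["ee_pos"]),1))
E
python3 st.py
```

```text
21.525 [543.76933239 -15.95104356  82.06563663] [-7.2  1.9 10.8] [-0.03  0.4  -0.35  0.83  0.    1.74]
side ball0 0.51 [608. -49.  25.]
side ball0 0.43 [616.  -4.  22.]
side ball0 0.41 [637. -54.  22.]
tray [ 53. -24.] 24.0 0.78
tray [57. 23.] 19.0 0.75
tray [ 84. -15.] 19.0 0.71
tray [52.  1.] 9.0 0.46
handle [-14.1   0.5]
```

Request:
carry_out --plan '[[-1,[0,0.003,-0.0003],[0,0,0]],[-1,[0,0.003,0],[0,0,0]],[-1,[0,0.003,0],[0,0,0]],[-1,[0,0.003,0],[0,0,0]],[-1,[0,0.003,0],[0,0,0]],[-1,[0,0.003,0],[0,0,0]],[-1,[0,0.003,0],[0,0,0]],[-1,[0,0.003,0],[0,0,0]],[-1,[0,0.003,0],[0,0,0]],[-1,[0,0.003,0],[0,0,0]],[-1,[0,0.003,0],[0,0,0]],[-1,[0,0.003,0],[0,0,0]],[-1,[0,0,0],[0,0,0]]]'

```text
clock: 23.4
ee_pos: [579.8, -22.9, 82.1]
orientation: [-2.429, -1.987, 0.001]
ft_force: [-5.1, 2.0, 7.4]
width: 0.241
finger_force: 79.6
```

```bash
python3 st.py
```

```text
23.4 [579.83735886 -22.85905577  82.07288634] [-5.1  2.   7.4] [-0.04  0.45 -0.25  0.87  0.    1.73]
side ball0 0.52 [636. -54.  25.]
side ball0 0.51 [605. -49.  26.]
side slug0 0.16 [644. -32.   7.]
tray [ 54. -25.] 27.0 0.69
tray [81. 24.] 22.0 0.67
tray [41.  4.] 5.0 0.67
handle [22.6  0.9]
```

Request:
carry_out --plan '[[-1,[0,0.003,0],[0,0,0]],[-1,[0,0.002,0],[0,0,0]],[-1,[0,0.001,0],[0,0,0]],[-1,[0,0.001,0],[0,0,0]],[-1,[0,0,0],[0,0,0]]]'

```text
clock: 24.28
ee_pos: [586.5, -24.2, 82.1]
orientation: [-2.429, -1.987, 0.001]
ft_force: [-5.0, 3.1, 7.5]
width: 0.247
finger_force: 79.9
```

```bash
python3 st.py
python3 - <<'E'
from h import *
T=cur()
# pivot: tool frame vector from TCP to scoop rear bottom: scoop x->tool y, scoop z-> -tool z
r=np.array([0,-27.5,76.5])
def tilt(T,th,dz=0):
    D=np.eye(4);D[:3,:3]=R.from_rotvec([-th,0,0]).as_matrix();D[:3,3]=r-D[:3,:3]@r
    U=T@D;U[2,3]+=dz;return U
for th in(.1,.2,.3): 
    U=tilt(T,th,4);print(th,U[:3,3]);step(T,U)
step(T,tilt(T,.35,4),N=10)
E
```

```text
24.275 [586.45068876 -24.17235262  82.11113009] [-5.   3.1  7.5] [-0.04  0.46 -0.24  0.87  0.    1.73]
side ball0 0.51 [610. -49.  21.]
side ball0 0.51 [645. -10.  21.]
side ball0 0.44 [636. -52.  24.]
side slug0 0.24 [794.  29.   1.]
tray [81. 26.] 24.0 0.84
tray [ 55. -21.] 23.0 0.71
tray [ 86. -19.] 19.0 0.62
handle [29.4  0.9]
0.1 [578.81716727 -22.64505159  88.45533352]
1 rows: [0.0, -0.0078, -0.0064] [-0.1, -0.0, -0.0]
0.2 [571.00784155 -21.06835     90.05483081]
2 rows: [0.0, -0.0077, -0.0044] [-0.1, -0.0, -0.0]
0.3 [563.08124046 -19.4667579   90.8509749 ]
3 rows: [0.0, -0.0076, -0.0037] [-0.1, -0.0, 0.0]
10 rows: [0.0, -0.0026, -0.0013] [-0.035, 0.0, 0.0]
```

Request:
carry_out --plan '[[-1,[0,-0.0026,-0.0013],[-0.035,0,0]],[-1,[0,-0.0026,-0.0013],[-0.035,0,0]],[-1,[0,-0.0026,-0.0013],[-0.035,0,0]],[-1,[0,-0.0026,-0.0013],[-0.035,0,0]],[-1,[0,-0.0026,-0.0013],[-0.035,0,0]],[-1,[0,-0.0026,-0.0013],[-0.035,0,0]],[-1,[0,-0.0026,-0.0013],[-0.035,0,0]],[-1,[0,-0.0026,-0.0013],[-0.035,0,0]],[-1,[0,-0.0026,-0.0013],[-0.035,0,0]],[-1,[0,-0.0026,-0.0013],[-0.035,0,0]],[-1,[0,0,0],[0,0,0]],[-1,[0,0,0],[0,0,0]]]'

```text
clock: 26.02
ee_pos: [561.3, -19.7, 90.0]
orientation: [2.209, 1.806, 0.319]
ft_force: [0.8, 0.5, -2.1]
width: 0.248
finger_force: 78.6
```

```bash
python3 st.py
python3 - <<'E'
from h import *
T=cur();U=T.copy();U[2,3]+=120;step(T,U)
E
```

```text
26.025 [561.33083139 -19.67466064  90.02798054] [ 0.8  0.5 -2.1] [ 0.    0.23 -0.68  0.32 -0.07  1.76]
side ball0 0.6 [593. -49.  42.]
tray [ 44. -18.] 40.0 0.75
handle [3.8 0.3]
4 rows: [-0.0, 0.0103, -0.0282] [-0.0, -0.0, 0.0]
```

Request:
carry_out --plan '[[-1,[0,0.003,-0.008],[0,0,0]],[-1,[0,0.005,-0.014],[0,0,0]],[-1,[0,0.007,-0.019],[0,0,0]],[-1,[0,0.007,-0.019],[0,0,0]],[-1,[0,0.007,-0.019],[0,0,0]],[-1,[0,0.007,-0.019],[0,0,0]],[-1,[0,0.005,-0.014],[0,0,0]],[-1,[0,0,0],[0,0,0]],[-1,[0,0,0],[0,0,0]],[-1,[0,0,0],[0,0,0]]]'

```text
clock: 27.52
ee_pos: [560.4, -19.7, 208.1]
orientation: [2.21, 1.807, 0.317]
ft_force: [-0.2, 0.3, -2.9]
width: 0.247
finger_force: 78.6
```

```bash
cat > st2.py <<'E'
from h import *
f=[];
for n in("side","top","wrist"):
    o=sensors.get_obs();f.append(o["ft_force"][2]);c,W=cap(n);find(n,W,["ball0","slug0","scoop_nose"],6);np.savez("y_"+n+".npz",img=c["img"],W=W,K=c["mtx"])
    hsv=cv2.cvtColor(c["img"],cv2.COLOR_RGB2HSV);m=cv2.inRange(hsv,(5,180,90),(14,255,255))
    k,_,s,ct=cv2.connectedComponentsWithStats(m);print(n,[(s[i,4],ct[i].round()) for i in range(1,k) if s[i,4]>15])
print(o["clock"],o["ee_pos"],f,o["qpos"].round(2))
E
python3 st2.py
```

```text
side ball0 0.48 [593. -49. 159.]
side ball0 0.37 [577.   4. 151.]
side scoop_nose 0.88 [645. -34. 161.]
side [(np.int32(23), array([319., 184.])), (np.int32(22), array([237., 223.])), (np.int32(118), array([391., 321.]))]
top ball0 0.5 [595. -45. 155.]
top ball0 0.17 [728. 289.   1.]
top scoop_nose 0.59 [652. -38. 162.]
top [(np.int32(20), array([377., 207.]))]
wrist ball0 0.84 [596. -46. 160.]
wrist ball0 0.68 [645. -34. 162.]
wrist slug0 0.67 [583.  -2.   6.]
wrist slug0 0.63 [554.   3.   8.]
wrist slug0 0.44 [661. -15.   9.]
wrist slug0 0.4 [550. -44.   2.]
wrist scoop_nose 0.62 [649. -35. 162.]
wrist [(np.int32(231), array([460., 107.])), (np.int32(233), array([364., 281.]))]
27.925 [561.22952145 -19.71512299 209.06662404] [np.float64(-2.8718996008479607), np.float64(-2.4989881483037366), np.float64(-2.109125897679632)] [ 0.    0.1  -0.47  0.65 -0.07  1.76]
```

Run:
```python
from h import *
f=np.load("y_wrist.npz");K,W=f["K"],f["W"];im=f["img"]
hsv=cv2.cvtColor(im,cv2.COLOR_RGB2HSV);m=cv2.inRange(hsv,(3,120,40),(18,255,255))
k,_,s,ct=cv2.connectedComponentsWithStats(m)
for i in range(1,k):
    if s[i,4]>12: print(s[i],ct[i].round(),"z20",ray(K,W,ct[i],20).round(),"z165",ray(K,W,ct[i],160).round())
def pr(p): q=K@(np.linalg.inv(W)@np.r_[p,1])[:3];return (q[:2]/q[2]).round()
print("clamp",pr([350,165,15]),"jar",pr([797,28,60]),"balls",pr([594,-48,158]),pr([577,4,151]))
f=np.load("y_side.npz")
hsv=cv2.cvtColor(f["img"],cv2.COLOR_RGB2HSV);m=cv2.inRange(hsv,(3,120,40),(18,255,255))
k,_,s,ct=cv2.connectedComponentsWithStats(m);print([(s[i],ct[i].round()) for i in range(1,k) if s[i,4]>8])
def box(c): pass
B=np.array([546.6,329.3]);y=-.19
def P(l,z): return [B[0]+np.cos(y)*l[0]-np.sin(y)*l[1],B[1]+np.sin(y)*l[0]+np.cos(y)*l[1],z]
print("box pt",P((-50,0),0),P((-30,0),0))
```

```text
[447  90  30  49 796] [459. 115.] z20 [796.  27.  20.] z165 [679.  41. 160.]
[429 108   4  21  24] [431. 118.] z20 [761.  30.  20.] z165 [659.  42. 160.]
[354 269  23  31 442] [365. 284.] z20 [ 662. -124.   20.] z165 [603. -45. 160.]
[387 317  11   5  23] [392. 319.] z20 [ 688. -179.   20.] z165 [618. -76. 160.]
clamp [-178.   15.] jar [489. 111.] balls [351. 292.] [305. 217.]
[(array([ 328,    0,   73,   65, 3167], dtype=int32), array([359.,  28.])), (array([420,  65,  18,  15, 171], dtype=int32), array([429.,  72.])), (array([316, 177,  10,  12,  52], dtype=int32), array([320., 183.])), (array([318, 201,   8,   6,   9], dtype=int32), array([322., 203.])), (array([317, 204,   8,   7,  22], dtype=int32), array([320., 207.])), (array([231, 218,  13,   9,  65], dtype=int32), array([237., 223.])), (array([380, 304,  23,  27, 276], dtype=int32), array([392., 318.]))]
box pt [np.float64(497.49978824413654), np.float64(338.74294474882504), 0] [np.float64(517.1398729464819), np.float64(334.96576684929505), 0]
```

```bash
cat > dump.py <<'E'
from h import *
B=np.array([546.6,329.3])
def tcp(nx,nz,phi,y=-.19,by=0):
    c,s=np.cos(phi),np.sin(phi); bx=nx-(67.5*c-76.5*s); z=nz-(-67.5*s-76.5*c)
    p=[B[0]+np.cos(y)*bx-np.sin(y)*by,B[1]+np.sin(y)*bx+np.cos(y)*by,z]
    # scoop frame pitched nose-down by phi about scoop y (= tool x)
    T=np.eye(4);T[:3,:3]=(R.from_euler('z',y)*R.from_euler('y',phi)*R.from_euler('z',np.pi/2)*R.from_euler('x',np.pi)).as_matrix();T[:3,3]=p;return T
E
python3 - <<'E'
from dump import *
T=cur();V=T.copy();V[:3,3]=[430,-5,215]
A=tcp(-25,165,-.35);A2=tcp(-25,90,-.1);B2=tcp(-25,65,.6)
for x in(A,A2,B2):print(x[:3,3].round(1))
step(T,V,30);step(V,A,30);step(A,A2,20,.05);step(A2,B2,20,.06)
E
```

```text
[434.  351.  213.7]
[448.6 348.1 159.4]
[509.8 336.4 166.3]
5 rows: [-0.0023, -0.0243, -0.0101] [-0.0, -0.0, -0.0]
12 rows: [0.0292, -0.0051, -0.0018] [-0.0, 0.0003, -0.0008]
6 rows: [-0.0, 0.0002, 0.0094] [0.0417, -0.0, 0.0]
12 rows: [0.0, 0.005, -0.0017] [0.0583, -0.0, -0.0]
```

Request:
carry_out --plan '[[-1,[-0.0014,-0.008,-0.0033],[0,0,0]],[-1,[-0.0014,-0.014,-0.0058],[0,0,0]],[-1,[-0.0014,-0.02,-0.0083],[0,0,0]],[-1,[-0.0014,-0.02,-0.0083],[0,0,0]],[-1,[-0.0014,-0.02,-0.0083],[0,0,0]],[-1,[-0.0014,-0.018,-0.0075],[0,0,0]],[-1,[-0.0014,-0.014,-0.0058],[0,0,0]],[-1,[-0.0014,-0.0075,-0.0031],[0,0,0]]]'

```text
clock: 29.12
ee_pos: [429.2, -4.5, 215.0]
orientation: [2.209, 1.806, 0.319]
ft_force: [0.0, -0.1, -3.1]
width: 0.247
finger_force: 78.5
```

Request:
carry_out --plan '[[-1,[0.012,-0.002,-0.0008],[0,0,0]],[-1,[0.022,-0.0038,-0.0013],[0,0,-0.001]],[-1,[0.0292,-0.0051,-0.0018],[0,0,-0.001]],[-1,[0.0292,-0.0051,-0.0018],[0,0,-0.001]],[-1,[0.0292,-0.0051,-0.0018],[0,0,-0.001]],[-1,[0.0292,-0.0051,-0.0018],[0,0,-0.001]],[-1,[0.0292,-0.0051,-0.0018],[0,0,-0.001]],[-1,[0.0292,-0.0051,-0.0018],[0,0,-0.001]],[-1,[0.0292,-0.0051,-0.0018],[0,0,-0.001]],[-1,[0.0292,-0.0051,-0.0018],[0,0,-0.001]],[-1,[0.0292,-0.0051,-0.0018],[0,0,-0.001]],[-1,[0.0292,-0.0051,-0.0018],[0,0,0]],[-1,[0.019,-0.0033,-0.0012],[0,0,0]],[-1,[0.008,-0.0014,-0.0005],[0,0,0]],[-1,[0,0,0],[0,0,0]],[-1,[0,0,0],[0,0,0]]]'

```text
clock: 31.12
ee_pos: [434.5, 353.3, 213.6]
orientation: [2.2, 1.816, 0.316]
ft_force: [0.2, 0.9, -2.1]
width: 0.244
finger_force: 78.5
```

Run:
```python
from dump import *
o=sensors.get_obs();print(o["clock"],o["ft_force"],o["qpos"].round(2))
T=cur();print(T[:3,3])
for n in("side","wrist"):
    c,W=cap(n);find(n,W,["ball0","scoop_nose","box"],4)
A2=tcp(-25,90,-.1);B2=tcp(-25,65,.6)
step(T,A2,20,.05)
```

```text
31.125 [ 0.18157333  0.9483119  -2.14268269] [ 0.85  0.2  -0.32  0.87 -0.3   2.59]
[434.47563692 353.30087427 213.56441664]
side ball0 0.46 [467. 327. 164.]
side scoop_nose 0.7 [523. 339. 165.]
side box 0.64 [551. 332.   2.]
wrist ball0 0.75 [467. 330. 164.]
wrist box 0.85 [290. 443.   1.]
wrist box 0.68 [547. 329.  -1.]
5 rows: [-0.0004, 0.0002, 0.0113] [0.0499, 0.0009, -0.0001]
```

Request:
carry_out --plan '[[-1,[-0.0003,0.0002,0.0094],[0.0417,0,0]],[-1,[-0.0003,0.0002,0.0094],[0.0417,0,0]],[-1,[-0.0003,0.0002,0.0094],[0.0417,0,0]],[-1,[-0.0003,0.0002,0.0094],[0.0417,0,0]],[-1,[-0.0003,0.0002,0.0094],[0.0417,0,0]],[-1,[-0.0003,0.0002,0.0094],[0.0417,0,0]],[-1,[0,0.005,-0.0017],[0.0583,0,0]],[-1,[0,0.005,-0.0017],[0.0583,0,0]],[-1,[0,0.005,-0.0017],[0.0583,0,0]],[-1,[0,0.005,-0.0017],[0.0583,0,0]],[-1,[0,0.005,-0.0017],[0.0583,0,0]],[-1,[0,0.005,-0.0017],[0.0583,0,0]],[-1,[0,0.005,-0.0017],[0.0583,0,0]],[-1,[0,0.005,-0.0017],[0.0583,0,0]],[-1,[0,0.005,-0.0017],[0.0583,0,0]],[-1,[0,0.005,-0.0017],[0.0583,0,0]],[-1,[0,0.005,-0.0017],[0.0583,0,0]],[-1,[0,0.005,-0.0017],[0.0583,0,0]],[-1,[0,0,0],[0,0,0]],[-1,[0,0,0],[0,0,0]]]'

```text
clock: 34.02
ee_pos: [509.7, 338.0, 165.8]
orientation: [-2.032, -1.675, 0.521]
ft_force: [-0.2, 0.2, -1.6]
width: 0.249
finger_force: 78.8
```

```bash
python3 st2.py; python3 -c "
from dump import *
print(tcp(-25,65,.6)[:3,3],cur().round(2))"
```

```text
side ball0 0.62 [553. 307.  23.]
side ball0 0.6 [586. 302.  20.]
side ball0 0.44 [597. 345.  22.]
side ball0 0.44 [528. 338. 181.]
side scoop_nose 0.76 [522. 340.  65.]
side [(np.int32(245), array([392., 319.])), (np.int32(121), array([273., 333.])), (np.int32(122), array([286., 340.])), (np.int32(119), array([262., 348.]))]
top ball0 0.64 [586. 303.  18.]
top ball0 0.42 [556. 305.  20.]
top scoop_nose 0.56 [554. 304.  21.]
top [(np.int32(89), array([213., 227.])), (np.int32(79), array([211., 241.])), (np.int32(57), array([283., 322.])), (np.int32(124), array([270., 337.]))]
wrist ball0 0.92 [588. 302.  18.]
wrist ball0 0.86 [593. 348.  20.]
wrist ball0 0.75 [555. 305.  23.]
wrist scoop_nose 0.98 [522. 341.  65.]
wrist [(np.int32(1882), array([570., 219.])), (np.int32(1449), array([500., 276.])), (np.int32(1809), array([557., 285.])), (np.int32(859), array([314., 396.]))]
34.425 [509.24990085 338.09629377 166.52193688] [np.float64(-1.6285290332778892), np.float64(-1.7230923582230135), np.float64(-1.7932265188131333)] [0.42 0.85 0.54 1.78 0.33 2.09]
[509.76010641 336.38504235 166.25154149] [[ 1.9000e-01  8.1000e-01 -5.5000e-01  5.0942e+02]
 [ 9.8000e-01 -1.6000e-01  1.0000e-01  3.3796e+02]
 [-0.0000e+00 -5.6000e-01 -8.3000e-01  1.6610e+02]
 [ 0.0000e+00  0.0000e+00  0.0000e+00  1.0000e+00]]
```

All three balls are in the box. Now I'll level the scoop and carry it back to the mat.

Run:
```python
from dump import *
T=cur();A=pose([430,353,220],-.19+np.pi/2);C=pose([486,-277.5,180],-.2+np.pi/2)
step(T,A,20,.06);step(A,C,42)
```

```text
10 rows: [-0.0, -0.0095, -0.0025] [-0.06, 0.0003, -0.0002]
16 rows: [-0.038, 0.0111, 0.0025] [0.0, -0.0, 0.0006]
```

Request:
carry_out --plan '[[-1,[0,-0.0095,-0.0025],[-0.06,0,0]],[-1,[0,-0.0095,-0.0025],[-0.06,0,0]],[-1,[0,-0.0095,-0.0025],[-0.06,0,0]],[-1,[0,-0.0095,-0.0025],[-0.06,0,0]],[-1,[0,-0.0095,-0.0025],[-0.06,0,0]],[-1,[0,-0.0095,-0.0025],[-0.06,0,0]],[-1,[0,-0.0095,-0.0025],[-0.06,0,0]],[-1,[0,-0.0095,-0.0025],[-0.06,0,0]],[-1,[0,-0.0095,-0.0025],[-0.06,0,0]],[-1,[0,-0.0095,-0.0025],[-0.06,0,0]],[-1,[0,0,0],[0,0,0]],[-1,[0,0,0],[0,0,0]]]'

```text
clock: 36.12
ee_pos: [430.5, 353.3, 219.7]
orientation: [2.422, 1.999, -0.005]
ft_force: [0.5, -0.3, -1.5]
width: 0.246
finger_force: 78.9
```

Run:
```python
from dump import *
T=cur();C=pose([486,-277.5,180],-.2+np.pi/2);print(T.round(3),sensors.get_obs()["clock"])
step(T,C,42)
```

```text
[[ 1.90000e-01  9.82000e-01 -1.00000e-03  4.30523e+02]
 [ 9.82000e-01 -1.90000e-01 -3.00000e-03  3.53293e+02]
 [-4.00000e-03 -1.00000e-03 -1.00000e+00  2.19655e+02]
 [ 0.00000e+00  0.00000e+00  0.00000e+00  1.00000e+00]] 36.125
16 rows: [-0.038, 0.011, 0.0025] [-0.0, 0.0002, 0.0006]
```

Request:
carry_out --plan '[[-1,[-0.038,0.011,0.0025],[0,0.0002,0.0006]],[-1,[-0.038,0.011,0.0025],[0,0.0002,0.0006]],[-1,[-0.038,0.011,0.0025],[0,0.0002,0.0006]],[-1,[-0.038,0.011,0.0025],[0,0.0002,0.0006]],[-1,[-0.038,0.011,0.0025],[0,0.0002,0.0006]],[-1,[-0.038,0.011,0.0025],[0,0.0002,0.0006]],[-1,[-0.038,0.011,0.0025],[0,0.0002,0.0006]],[-1,[-0.038,0.011,0.0025],[0,0.0002,0.0006]],[-1,[-0.038,0.011,0.0025],[0,0.0002,0.0006]],[-1,[-0.038,0.011,0.0025],[0,0.0002,0.0006]],[-1,[-0.038,0.011,0.0025],[0,0.0002,0.0006]],[-1,[-0.038,0.011,0.0025],[0,0.0002,0.0006]],[-1,[-0.038,0.011,0.0025],[0,0.0002,0.0006]],[-1,[-0.038,0.011,0.0025],[0,0.0002,0.0006]],[-1,[-0.038,0.011,0.0025],[0,0.0002,0.0006]],[-1,[-0.038,0.011,0.0025],[0,0.0002,0.0006]],[-1,[0,0,0],[0,0,0]],[-1,[0,0,0],[0,0,0]]]'

```text
clock: 38.38
ee_pos: [484.7, -277.5, 180.2]
orientation: [-2.432, -1.986, 0.0]
ft_force: [0.1, 0.8, -2.8]
width: 0.248
finger_force: 78.9
```

Run:
```python
from h import *
for n in("wrist","side"):
    c,W=cap(n);find(n,W,["scoop","scoop_nose","mat"],2)
    if n=="wrist":np.savez("m.npz",img=c["img"],W=W,K=c["mtx"])
T=cur();print(T.round(3))
step(T,pose([486,-277.5,84],-.2+np.pi/2),30)
```

```text
wrist scoop 0.63 [ 505. -282.  104.]
wrist scoop_nose 0.73 [ 549. -290.  106.]
wrist scoop_nose 0.5 [ 504. -281.    0.]
wrist mat 0.75 [ 507. -283.   -1.]
wrist mat 0.39 [ 488. -276.  197.]
side scoop 0.92 [ 504. -278.  106.]
side scoop_nose 0.81 [ 549. -286.  108.]
side mat 0.65 [ 505. -280.    5.]
side mat 0.17 [797.  27.   0.]
[[ 1.98000e-01  9.80000e-01  0.00000e+00  4.85234e+02]
 [ 9.80000e-01 -1.98000e-01 -0.00000e+00 -2.76734e+02]
 [-0.00000e+00  0.00000e+00 -1.00000e+00  1.81028e+02]
 [ 0.00000e+00  0.00000e+00  0.00000e+00  1.00000e+00]]
4 rows: [-0.0001, 0.0002, 0.0243] [0.0, 0.0001, 0.0002]
```

Request:
carry_out --plan '[[-1,[0,0.001,0.025],[0,0,0]],[-1,[0,0,0.03],[0,0,0]],[-1,[0,0,0.025],[0,0,0]],[-1,[0,0,0.014],[0,0,0]],[-1,[0,0,0.004],[0,0,0]],[-1,[0,0,0.0015],[0,0,0]],[-1,[0,0,0],[0,0,0]],[-1,[0,0,0],[0,0,0]]]'

```text
clock: 39.78
ee_pos: [486.6, -277.8, 82.1]
orientation: [2.431, 1.987, 0.0]
ft_force: [-0.4, 0.2, -1.4]
width: 0.247
finger_force: 79.0
```

Request:
carry_out --plan '[[-1,[0,0,0.001],[0,0,0]],[-1,[0,0,0.001],[0,0,0]],[-1,[0,0,0],[0,0,0]]]'

```text
clock: 40.15
ee_pos: [486.3, -277.6, 79.9]
orientation: [2.432, 1.988, -0.0]
ft_force: [-1.7, -0.2, 3.8]
width: 0.245
finger_force: 79.5
```

Request:
carry_out --plan '[[-0.2,[0,0,0],[0,0,0]],[0.2,[0,0,0],[0,0,0]],[0.4,[0,0,0],[0,0,0]],[0.4,[0,0,0],[0,0,0]],[0.4,[0,0,-0.01],[0,0,0]],[0.4,[0,0,-0.03],[0,0,0]],[0.4,[0,0,-0.04],[0,0,0]],[0.4,[0,0,-0.04],[0,0,0]],[0.4,[0,0,-0.03],[0,0,0]],[0.4,[0,0,0],[0,0,0]],[0.4,[0,0,0],[0,0,0]]]'

```text
clock: 41.52
ee_pos: [485.8, -277.3, 228.9]
orientation: [-2.432, -1.988, 0.001]
ft_force: [0.5, 1.2, -0.3]
width: 0.696
finger_force: 0.0
```

Run:
```python
from h import *
o=sensors.get_obs();print(o["clock"],o["ee_pos"],o["width"])
for n in("wrist","side","top"):
    c,W=cap(n);find(n,W,["scoop","scoop_grip","scoop_nose","mat","ball0","lid_pad","heatsink","clamp","estop"],3)
```

```text
41.525 [ 485.76142618 -277.26300189  228.8954234 ] 0.6956994434766038
wrist scoop 0.79 [ 506. -279.    2.]
wrist scoop_grip 0.74 [ 491. -278.   99.]
wrist scoop_nose 0.86 [ 551. -290.    7.]
wrist mat 0.59 [ 506. -277.   -4.]
wrist heatsink 0.58 [ 354. -142.    1.]
wrist heatsink 0.19 [ 505. -281.    2.]
wrist estop 0.77 [ 654. -161.   -1.]
side scoop 0.96 [ 504. -282.    3.]
side scoop_grip 0.96 [ 491. -274.   98.]
side scoop_grip 0.61 [ 720. -251.   -3.]
side scoop_nose 0.55 [ 552. -288.    4.]
side mat 0.77 [ 505. -282.    3.]
side ball0 0.66 [586. 305.  21.]
side ball0 0.53 [593. 345.  22.]
side ball0 0.47 [556. 309.  23.]
side lid_pad 0.96 [236. 452. 102.]
side lid_pad 0.86 [624. 312. 174.]
side lid_pad 0.7 [687. 163.  -1.]
side heatsink 0.66 [ 358. -141.   -0.]
side clamp 0.74 [347. 168.  -3.]
side estop 0.61 [ 657. -160.    1.]
side estop 0.15 [ 490. -276.   98.]
top scoop 0.58 [ 504. -280.    5.]
top scoop 0.24 [556. -19.  -2.]
top scoop_grip 0.67 [ 487. -274.  102.]
top scoop_nose 0.95 [ 555. -291.    8.]
top scoop_nose 0.43 [553. 307.  18.]
top mat 0.65 [ 503. -279.    1.]
top ball0 0.61 [588. 306.  19.]
top ball0 0.53 [593. 346.  19.]
top ball0 0.42 [554. 306.  23.]
top lid_pad 0.77 [235. 453.  99.]
top lid_pad 0.58 [628. 316. 164.]
top heatsink 0.57 [ 356. -136.    0.]
top heatsink 0.42 [ 551. -291.    5.]
top clamp 0.86 [351. 164.  -2.]
top estop 0.91 [ 659. -163.   -1.]
```

```bash
python3 -c "
from rig import ctrl
print(ctrl.close_job())"
```

```text
the job is handed in; nothing more can be done
None
```

The job is handed in at about 42 s: lid open, all three balls in the box, the scoop upright on the middle of its mat; four of the five slugs were sighted in the tray after the lift, and the fifth I did not confirm.

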